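# Fold back the analyser's dust cover and lock its filter hatch

## Robot

A 6-joint arm with a two-finger parallel gripper is mounted at the origin on the work surface. World frame = base frame: x ahead of the robot, y to its left, z up, the work surface at z = 0. Lengths are in m, angles in degrees, forces in N, time in s.
With the tool pointing down it reaches from about 0.35 to 0.875 m from the base axis. Payload 4.2 kg.
Tool frame: the origin (TCP) lies midway between the tips of the shut fingers; the grasp point (between the pads) lies 19 mm behind it; x points along the fingers, y is the direction in which the jaws open and shut, and the axes are right-handed (so a half turn about x gives the same grasp; the last joint's range is limited). The gripper opens to 87 mm and grips with 3 to 60 N. Pads are 19 mm wide; open, the fingers measure 117 mm over their backs; the gripper's body (75 mm by 190 mm) begins 51 mm behind the grasp point.
Start: joints at [-48.495, 22.042, 0.453, 0, -68.411, -14.817], TCP at [0.281, -0.558, 0.223] pointing down, gripper open.
Joint ranges: [-179.83, 179.83], [-69.29, 118.12], [-61.27, 80.66], [-181.25, 117.63], [-171.15, -9.14], [-177.46, 177.46]. Speed limits (degrees/s): [159.86, 159.86, 180, 180, 180, 180].

## Interface

Orientations are given as a 3x3 rotation matrix whose columns are the frame's x, y, z axes.
In Python, from station import r gives the robot as it stands.
- The arm moves only by the tool play_rows, never from a script. Its argument "plan" is a list that holds one entry, the list of rows, each a list of 6 numbers: the shift along the tool's x, y, z in cm, then the turn, a rotation vector about the tool's x, y, z in units of 10 degrees (1.0 is 10 degrees). A call has 1 to 5 rows; each row is the pose to reach, as a shift and turn from the pose commanded when the call began, along the tool's axes at that moment; what a row does not reach only later rows make up. A row lasts 1/8 s, in which the tool goes at most 62.5 mm and 10.7 degrees, less where a joint would pass 70% of its speed; a pose out of reach is approached as far as the arm can. A call with a gripper value outside its range is refused whole. "hand" is the opening, from 0 (shut) to 1 (fully open), set as the call begins (left out, the last holds). The fingers move at their own pace and stop on an object; the grip force is fixed at half the most. Time passes only in rows, so rows that repeat a pose let the fingers close. It gives the time, the measured TCP pose, the force and the opening at its end, in the units of the state.
- r.sense(): the state, without advancing time (a new reading comes with each control period).
- r.capture(name): name is "scene" or "top" or "wrist"; returns (picture, depth): 384x512x3 uint8, blue, green, red; 384x512 float32, m along the optical axis (not along the pixel's ray), 0 where there is no reading.
- r.get_calibration(name): a dict with "vfov" (degrees; the focal length in pixels is half the picture's height over the tangent of half this angle, whatever the lens; pixels are square), "cx", "cy" (the principal point, pixels), "rvec" (rotation vector, rad) and "tvec" (3), from world to camera coordinates, as OpenCV has them. Camera axes: x right, y down, z forward; pixel columns grow to the right and rows downward; lengths in m; the calibration is good to about 2 mm. A picture is of the moment at which its call begins: read the wrist's pose just before it. get_calibration takes no time and is no camera call; for the wrist camera it gives the pose at the moment of the call.
- r.finish_job(): hands the job in, once; it reports no verdict.
The state is a dict: "time_s": time; "joints": joint angles; "joint_velocities": joint speeds; "effort": joint torques, N m; "tcp_pos": TCP position; "ee_rot": TCP orientation; "wrist_force": force on the tool from outside, world axes, zero at the start; "moment": the same for the moment, N m; "gripper_width": opening from 0.0 (shut) to 1.0 (fully open).
Only numpy, scipy, OpenCV 4.12 (cv2) and the standard library are available. Lean on these libraries where they do the work, as an engineer would, in place of code of your own. Each camera call takes 0.05 s, during which the arm holds its last target.

## Task

Someone left the analyser's filter hatch unlocked under its half-shut dust cover. Push the two-panel dust cover back up the sloping deck until its panels are folded fully flat against each other, then turn both quarter-turn fasteners on the hatch clockwise until each drops into its locked detent, bar lying straight across the hatch. Leave the cover folded and do not disturb the things standing around the analyser.

Things in the scene. Friction and masses are not known exactly. Their poses are not given: they have to be found in the camera images.
- hatch: Flat aluminium filter hatch, 130 mm (along the slope) x 200 mm, in the 25-degree sloping deck of a bench analyser fixed on the bench, its deck facing the robot. Origin: centre of its outer face. Axes: x up the slope, away from the robot; y left across the slope; z square out of the deck, leaning 25 degrees to the robot. The sizes below are in this frame, mm.
- analyser: The white and grey analyser, 300 mm wide; origin on the bench, z up, x away from the robot; the hatch's centre lies 33 mm in front of it (at x -33) and 86 mm up. Deck: x -85 (lower edge, 50 mm above the bench) to 135 (upper edge, 143 mm up) in the hatch frame; grey cheeks, 14 mm thick, 38 mm high, along its sides at y -143 and 143. Behind the deck the housing is no higher than 143 mm.
- cover (a joint): Fold angle a (rad) of the bifold dust cover: two clear panels in grey frames, each 80 mm along the slope, 270 wide, 6 thick. 0: spread flat over the hatch; 1.571 (stop): both stand square to the deck at its top, folded flat on each other. Starts at 0.3 to 0.6; stiff hinge, stays where left; pushing the handle up the slope takes 2 to 8 N.
- cover_hinge (a point): Middle of the line (along y) that hinges the cover's upper panel to the analyser: hatch frame x 110, y 0, z 40. At fold angle a the panels form a tent: the joint between them is at x 110 - 80 cos a, z 40 + 80 sin a; the outer panel's free edge runs along the cheeks at x 110 - 160 cos a, z 40.
- cover_handle (a point): Middle of the handle on the outer panel's outer side: steel bar 12 mm thick, 110 mm long along y, a post at each end, standing 40 mm off the panel's inner face, 12 mm from its free edge. In the hatch frame x = 110 - 148 cos a - 40 sin a, y = 0, z = 40 + 12 sin a + 40 cos a. Push it up the slope, to x 70, z 52.
- latch_left (a joint): Turn of the left fastener (rad), clockwise seen looking at the hatch. 0: unlocked, bar up and down the slope (hatch x); 1.571 (stop): locked, bar across (hatch y). Starts at 0 to 0.4, stays there. Its lugs ride on cam blocks to about 1.25 rad; let go past about 1.4 rad, its spring (10 N) drops the bar 5 mm and snaps it home to 1.57. Turning needs under 0.15 N m.
- latch_right (a joint): Turn of the right fastener (rad); the same as the left one in every respect.
- bar_left (a point): Centre of the left fastener's black grip bar: 68 mm long, 14 thick, 22 high. In the hatch frame at x 0, y 55, z 23 unlocked (bar's underside 12 above the hatch), 5 lower when locked. Under it two round lugs of 16 mm diameter at 24 mm from the axis, on two fixed blocks 6 mm high within 40 mm of the axis. It turns about the hatch's z direction through this point.
- bar_right (a point): The same for the right fastener, at y -55 in the hatch frame.
- bottle_mid (a point): Middle (half-way up) of a brown bottle, 68 mm across, 160 mm tall, standing beside the analyser. To be left alone.
- rack_mid (a point): Middle (50 mm above the bench) of a white tube rack, 110 x 70 mm, about 106 mm tall with its tubes, standing beside the analyser. To be left alone.
- slide_box_mid (a point): Middle of a grey slide box, 90 x 75 x 35 mm, in front of the analyser. To be left alone.
- beaker_mid (a point): Middle (half-way up) of a white cup, 68 mm across, 70 mm tall, in front of the analyser. To be left alone.

How it is judged:
By the outcome, as a careful person would: the job done as asked, in the order asked, and still so for the second after the job is handed in, with the robot touching nothing.
It also fails if it takes over 64 s, if anything falls off the work surface, if the arm or the gripper's body presses on something with over 40 N, if the wrist force passes 120 N, or if a joint passes its speed limit or range.

## Working session

There is one attempt and no reset: what is moved stays moved. The work goes in short steps, Python scripts to look and compute and a tool call to move; the robot and the scene stay as the last step left them, time stands still between calls to the robot, and variables do not carry over. Pictures are saved under pics/ and viewed, and the job is handed in when it is done.

Besides the shell and the picture viewer there is one more tool, called after "Call:" in YAML: its name, and indented under it one key for each argument. play_rows: Moves the arm, as the interface text tells. Its arguments: {"type":"object","properties":{"plan":{"type":"array","items":{"type":"array","items":{"type":"array","items":{"type":"number"}}}},"hand":{"type":"number"}},"required":["plan"]}

```bash
ls; mkdir -p pics; cat > h.py <<'E'
import numpy as np,cv2
from station import r
def cal(n):
    c=r.get_calibration(n);f=192/np.tan(np.radians(c["vfov"])/2)
    R=cv2.Rodrigues(np.array(c["rvec"],float))[0];t=np.array(c["tvec"],float).ravel()
    return f,c["cx"],c["cy"],R,t
def pts(n,d,C=None):
    f,cx,cy,R,t=C or cal(n)
    v,u=np.mgrid[:384,:512]
    P=np.stack([(u-cx)/f*d,(v-cy)/f*d,d],-1)
    return (P-t)@R
def proj(C,p):
    f,cx,cy,R,t=C
    q=R@np.array(p)+t
    return f*q[0]/q[2]+cx,f*q[1]/q[2]+cy
E
python3 - <<'E'
from h import *
for n in("scene","top","wrist"):
    C=cal(n);p,d=r.capture(n);cv2.imwrite(f"pics/{n}0.png",p);np.savez(f"/tmp/{n}0.npz",p=p,d=d)
    print(n,C,-C[3].T@C[4],(d>0).mean())
print(r.sense())
E
```

```text
pics
scene (np.float64(451.9085671124012), 257.09139969966617, 181.84691636046165, array([[-6.43006351e-01,  7.65860761e-01,  3.58452230e-04],
       [ 5.75511124e-01,  4.83500064e-01, -6.59556392e-01],
       [-5.05301672e-01, -4.23892655e-01, -7.51654999e-01]]), array([ 0.34613926, -0.26832546,  1.49718111])) [1.13352214 0.49928498 0.94826382] 0.99603271484375
top (np.float64(465.76074288496807), 258.69196536994235, 194.95145378471946, array([[ 0.01000749, -0.99976111,  0.0194311 ],
       [-0.99077922, -0.01253955, -0.13490478],
       [ 0.13511621, -0.01790187, -0.99066802]]), array([0.01095581, 0.59292544, 1.11857715])) [0.43621066 0.03841284 1.18791421] 0.996246337890625
wrist (np.float64(295.8659954164373), 251.98784442837905, 196.17407240222377, array([[-0.44897786,  0.89353929,  0.00253415],
       [ 0.85631816,  0.42946178,  0.28684802],
       [ 0.25522166,  0.13095845, -0.95797275]]), array([ 0.62430862, -0.03516152,  0.39135232])) [ 0.21052861 -0.59399465  0.38340878] 0.9961039225260416
{'time_s': 0.15, 'joints': array([-4.84946017e+01,  2.20792647e+01,  3.96846400e-01, -1.79301876e-02,
       -6.84103364e+01, -1.48188978e+01]), 'joint_velocities': array([-0.05617967, -0.22708122,  0.09802638,  0.1373827 , -0.04998277,
        0.10277706]), 'effort': array([ 1.71585929e-03, -3.91053343e+01,  1.87587190e+01,  4.22232047e+00,
        1.23682769e-02, -1.36023609e-04]), 'tcp_pos': array([ 0.28051365, -0.55800641,  0.22172593]), 'ee_rot': array([[-8.54884072e-04, -4.49004702e-01,  8.93528985e-01],
       [ 1.40518472e-03,  8.93527890e-01,  4.49005496e-01],
       [-9.99998647e-01,  1.63942092e-03, -1.32928214e-04]]), 'wrist_force': array([-0.21385398, -0.41113349,  0.08145673]), 'moment': array([-0.00627886, -0.00782605,  0.00107275]), 'gripper_width': 0.9951976620507312}
```

View pics/scene0.png

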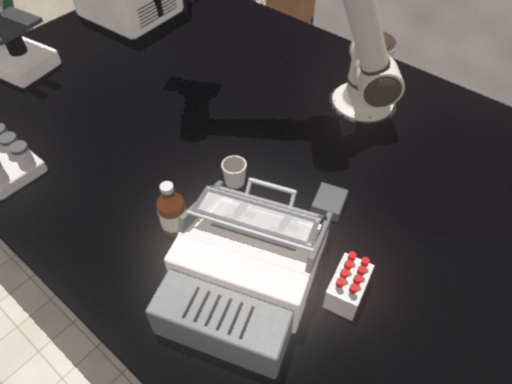

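View pics/top0.png

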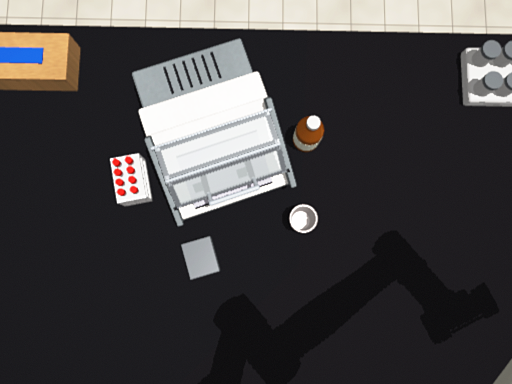

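View pics/wrist0.png

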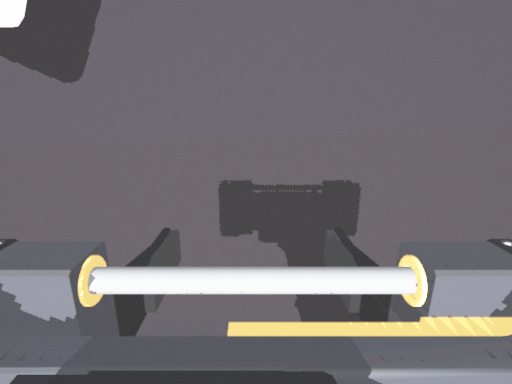

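```bash
python3 - <<'E'
from h import *
S=[]
for n in("top","scene"):
    z=np.load(f"/tmp/{n}0.npz");P=pts(n,z["d"]);
    m=(z["d"]>0)&(P[...,0]>.35)&(P[...,0]<1.0)&(abs(P[...,1])<.45)&(P[...,2]>.012)&(P[...,2]<.35)
    Q=P[m];S.append(Q)
    k,l,st,ce=cv2.connectedComponentsWithStats(m.astype(np.uint8))
    for i in range(1,k):
        if st[i,4]>60:
            q=P[l==i];print(n,st[i],q.mean(0).round(3),q.min(0).round(3),q.max(0).round(3))
    h=(m&(P[...,2]>.136)&(P[...,2]<.150))
    k,l,st,ce=cv2.connectedComponentsWithStats(h.astype(np.uint8))
    i=1+st[1:,4].argmax();q=P[l==i];rc=cv2.minAreaRect((q[:,:2]*1000).astype(np.float32));print("flat",n,rc,np.median(q[:,2]),len(q))
    print(np.histogram(Q[:,2],bins=np.arange(0,.3,.01)))
# height images
z=np.load("/tmp/top0.npz");P=pts("top",z["d"]);H=np.clip(P[...,2]*1000,0,255).astype(np.uint8)
a=cv2.resize(cv2.applyColorMap(H,cv2.COLORMAP_JET)[20:260,90:330],None,fx=2.4,fy=2.4,interpolation=0);cv2.imwrite("pics/hm.png",a)
p=cv2.resize(z["p"][20:260,90:330],None,fx=2.4,fy=2.4);cv2.imwrite("pics/topc.png",p)
E
```

```text
top [  132    38   164   188 19506] [0.734 0.132 0.135] [ 0.513 -0.068  0.012] [0.972 0.329 0.18 ]
top [293 115  31  36 832] [ 0.735 -0.097  0.105] [ 0.713 -0.135  0.012] [ 0.778 -0.068  0.164]
top [ 110  153   41   52 1549] [0.623 0.33  0.077] [0.567 0.29  0.012] [0.688 0.381 0.111]
top [289 204  28  28 324] [ 0.54  -0.096  0.054] [ 0.502 -0.121  0.012] [ 0.568 -0.055  0.075]
top [ 181  236   39   43 1142] [0.439 0.16  0.034] [0.387 0.113 0.012] [0.491 0.208 0.042]
flat top ((787.5947265625, 150.21144104003906), (87.7669677734375, 294.6883544921875), 18.901784896850586) 0.13811859946640445 3241
(array([   0,  103,  134, 1197,  314,  708,  532,  836,  131,  245, 3186,
       2455,  882, 5004, 1459,  808, 2529, 2831,    1,    0,    0,    0,
          0,    0,    0,    0,    0,    0,    0]), array([0.  , 0.01, 0.02, 0.03, 0.04, 0.05, 0.06, 0.07, 0.08, 0.09, 0.1 ,
       0.11, 0.12, 0.13, 0.14, 0.15, 0.16, 0.17, 0.18, 0.19, 0.2 , 0.21,
       0.22, 0.23, 0.24, 0.25, 0.26, 0.27, 0.28, 0.29]))
scene [222 155  25  32 623] [ 0.533 -0.085  0.047] [ 0.5   -0.12   0.012] [ 0.568 -0.052  0.073]
scene [  146   177   203   201 25507] [0.78  0.157 0.12 ] [ 0.385 -0.13   0.012] [0.972 0.334 0.179]
scene [ 324  251   51   68 1970] [0.642 0.344 0.075] [0.565 0.295 0.012] [0.688 0.385 0.111]
flat scene ((773.947021484375, 148.9379425048828), (122.8974609375, 299.63616943359375), 17.99224090576172) 0.13784036222656007 4171
(array([   0,  369,  519, 1251,  500,  516,  665, 1221,  477,  593, 5392,
       4169, 1360, 5561,  765,  301, 1868, 2573,    0,    0,    0,    0,
          0,    0,    0,    0,    0,    0,    0]), array([0.  , 0.01, 0.02, 0.03, 0.04, 0.05, 0.06, 0.07, 0.08, 0.09, 0.1 ,
       0.11, 0.12, 0.13, 0.14, 0.15, 0.16, 0.17, 0.18, 0.19, 0.2 , 0.21,
       0.22, 0.23, 0.24, 0.25, 0.26, 0.27, 0.28, 0.29]))
```

View pics/hm.png

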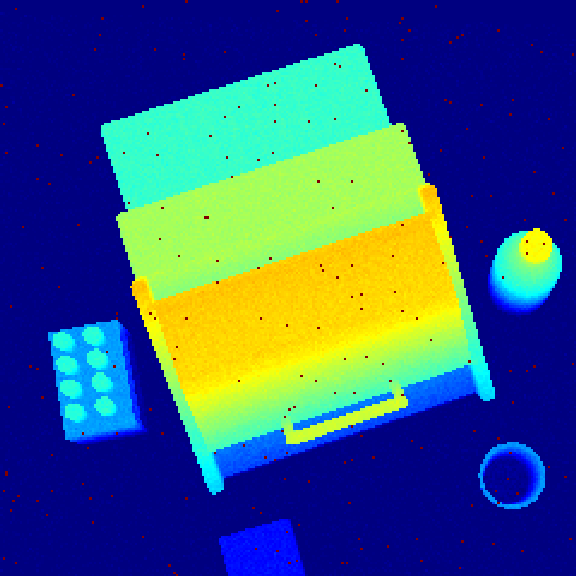

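View pics/topc.png

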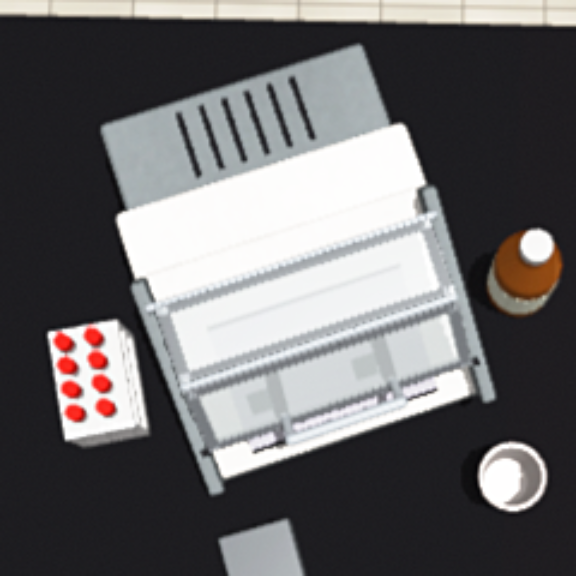

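```bash
cat > fit.py <<'E'
from h import *
from scipy.optimize import least_squares
b=np.radians(25)
def frame(psi,ox,oy,oz):
    c,s=np.cos(psi),np.sin(psi)
    Rz=np.array([[c,-s,0],[s,c,0],[0,0,1]])
    Ry=np.array([[np.cos(b),0,-np.sin(b)],[0,1,0],[np.sin(b),0,np.cos(b)]])
    return Rz@Ry,np.array([ox,oy,oz])
E
python3 - <<'E'
from fit import *
D={n:np.load(f"/tmp/{n}0.npz") for n in("top","scene")}
PP={n:pts(n,D[n]["d"]) for n in D}
psi=np.radians(18.2)
# approximate: flat top front edge etc
for n in D:
    P=PP[n].reshape(-1,3);P=P[(P[:,2]>.03)&(P[:,2]<.2)&(P[:,0]>.5)&(P[:,0]<1.)&(P[:,1]>-.1)&(P[:,1]<.35)]
    c,s=np.cos(psi),np.sin(psi)
    u=P[:,0]*c+P[:,1]*s; v=-P[:,0]*s+P[:,1]*c
    for vc in(-.12,-.1,-.05):pass
    vm=(-.735*s+.145*c)
    print(n,"vm",vm)
    # width via cheeks: tall points vs v
    hv,e=np.histogram(v,bins=np.arange(-.35,.15,.005));
    print([(round(x,3),k) for x,k in zip(e,hv) if k>20][:3],[(round(x,3),k) for x,k in zip(e,hv) if k>20][-12:])
    # profile near the middle
    m=abs(v-(vm-.03))<.03
    for x in np.arange(.55,1.0,.01):
        k=m&(abs(u-x)<.005)
        if k.sum()>5: print(round(x,3),np.round(np.percentile(P[k,2],[5,50,95]),4),k.sum())
E
```

```text
top vm -0.09182021763541631
[(np.float64(-0.33), np.int64(21)), (np.float64(-0.325), np.int64(50)), (np.float64(-0.32), np.int64(96))] [(np.float64(0.085), np.int64(84)), (np.float64(0.09), np.int64(127)), (np.float64(0.095), np.int64(138)), (np.float64(0.1), np.int64(130)), (np.float64(0.105), np.int64(124)), (np.float64(0.11), np.int64(88)), (np.float64(0.115), np.int64(55)), (np.float64(0.12), np.int64(67)), (np.float64(0.125), np.int64(88)), (np.float64(0.13), np.int64(107)), (np.float64(0.135), np.int64(70)), (np.float64(0.14), np.int64(49))]
0.57 [0.0471 0.1458 0.1496] 119
0.58 [0.0485 0.0549 0.1495] 105
0.59 [0.0564 0.1097 0.1157] 70
0.6 [0.0603 0.1169 0.1242] 176
0.61 [0.1238 0.1289 0.1358] 123
0.62 [0.1328 0.1386 0.1438] 132
0.63 [0.1432 0.1485 0.1554] 140
0.64 [0.153  0.1604 0.1657] 142
0.65 [0.1625 0.1667 0.1704] 132
0.66 [0.1655 0.169  0.1717] 116
0.67 [0.1666 0.1694 0.1721] 120
0.68 [0.1666 0.17   0.1736] 121
0.69 [0.1677 0.1705 0.1741] 119
0.7 [0.1686 0.1716 0.1748] 119
0.71 [0.1693 0.1721 0.1752] 120
0.72 [0.1692 0.1733 0.177 ] 117
0.73 [0.1696 0.1724 0.1762] 87
0.75 [
[... 1706 characters left out ...]
03
0.74 [0.1246 0.1274 0.1302] 71
0.75 [0.1293 0.1322 0.1348] 85
0.76 [0.1341 0.1366 0.1396] 82
0.77 [0.136  0.1386 0.1413] 130
0.78 [0.135  0.1373 0.1401] 115
0.79 [0.1354 0.1377 0.1393] 123
0.8 [0.1355 0.1373 0.14  ] 123
0.81 [0.1349 0.1374 0.1403] 119
0.82 [0.1353 0.1375 0.14  ] 130
0.83 [0.1352 0.1374 0.1397] 133
0.84 [0.1078 0.1214 0.1368] 302
0.85 [0.1067 0.1093 0.1118] 127
0.86 [0.107  0.1099 0.1121] 132
0.87 [0.1074 0.1099 0.1125] 136
0.88 [0.1074 0.1095 0.1118] 134
0.89 [0.1071 0.1099 0.1125] 147
0.9 [0.1076 0.11   0.1125] 138
0.91 [0.1074 0.1099 0.1127] 147
0.92 [0.1073 0.1098 0.1124] 153
0.93 [0.1076 0.1098 0.1121] 150
0.94 [0.0357 0.0862 0.1109] 506
0.95 [0.0324 0.0775 0.1047] 34
```

```bash
cat > f2.py <<'E'
from fit import *
D={n:np.load(f"/tmp/{n}0.npz") for n in("top","scene")}
PP={n:pts(n,D[n]["d"]).reshape(-1,3) for n in D}
def org(psi,u0,v0): return frame(psi,u0*np.cos(psi)-v0*np.sin(psi),u0*np.sin(psi)+v0*np.cos(psi),.086)
if __name__=="__main__":
  for psid in(17.6,18.2,18.8):
    R,o=org(np.radians(psid),.651,-.092)
    for n in D:
        q=(PP[n]-o)@R*1000
        m=(q[:,2]>33)&(q[:,2]<41)&(abs(q[:,1])>125)&(abs(q[:,1])<160)&(q[:,0]>-95)&(q[:,0]<125)
        L=q[m&(q[:,1]>0)];Rr=q[m&(q[:,1]<0)]
        out=[]
        for s in(L,Rr):
            e=[]
            for lo,hi in((-85,-40),(-40,0),(0,40),(40,100)):
                k=s[(s[:,0]>lo)&(s[:,0]<hi)];e.append((np.percentile(k[:,1],[5,50,95]).round(1).tolist(),np.median(k[:,2]).round(1),len(k)) if len(k)>5 else None)
            out.append(e)
        print(psid,n);print(*out,sep="\n")
        h=q[(q[:,2]>70)&(q[:,0]<-20)&(q[:,2]<95)&(abs(q[:,1])<80)&(q[:,0]>-60)]
        print("handle",h.min(0).round(1),h.max(0).round(1),np.median(h,0).round(1),len(h),np.polyfit(h[:,1],h[:,0],1))
        fl=q[(PP[n][:,2]>.13)&(PP[n][:,2]<.142)&(q[:,0]>140)]
E
python3 f2.py
```

```text
17.6 top
[([125.8, 133.4, 138.7], np.float64(39.6), 60), ([128.5, 134.5, 139.7], np.float64(39.7), 51), ([131.6, 137.4, 141.9], np.float64(39.5), 34), ([131.3, 137.8, 143.1], np.float64(39.7), 79)]
[([-159.1, -152.9, -147.0], np.float64(36.6), 89), ([-158.4, -153.0, -147.5], np.float64(37.1), 77), ([-157.0, -152.5, -148.0], np.float64(36.0), 66), ([-155.6, -150.5, -144.6], np.float64(36.6), 118)]
handle [-53.  -71.2  70.5] [-33.8  48.8  92.6] [-43.4 -10.   87.1] 301 [-2.81720978e-02 -4.38256360e+01]
17.6 scene
[([129.5, 139.3, 143.3], np.float64(40.4), 23), ([131.0, 138.2, 144.2], np.float64(40.4), 28), ([132.0, 141.1, 145.6], np.float64(40.1), 26), ([133.5, 142.9, 147.6], np.float64(40.2), 46)]
[([-155.0, -148.5, -143.4], np.float64(37.1), 28), None, None, ([-150.9, -148.7, -144.8], np.float64(37.3), 19)]
handle [-50.3 -66.8  70.4] [-32.1  53.3  91.2] [-42.5  -3.7  84.8] 286 [-3.09635603e-02 -4.25701389e+01]
18.2 top
[([125.4, 129.9, 132.7], np.float64(39.6), 42), ([125.7, 129.7, 133.5], np.float64(39.7), 38), ([125.2, 130.5, 135.1], np.float64(39.4), 34), ([125.8, 131.3, 135.9], np
[... 833 characters left out ...]
64(38.4), 14), ([125.4, 126.5, 128.6], np.float64(39.0), 13), ([125.1, 127.1, 128.8], np.float64(39.5), 31)]
[([-159.9, -159.2, -158.1], np.float64(37.1), 12), None, None, ([-159.8, -158.9, -157.7], np.float64(37.6), 12)]
handle [-54.2 -79.9  70. ] [-36.1  36.9  93.8] [-45.4 -20.7  88.2] 295 [-1.17954084e-02 -4.57957109e+01]
18.8 scene
[([125.5, 129.2, 130.9], np.float64(40.3), 20), ([125.5, 129.3, 131.3], np.float64(40.2), 21), ([127.1, 130.0, 131.8], np.float64(39.9), 21), ([125.6, 130.5, 132.6], np.float64(39.9), 38)]
[([-159.5, -157.5, -155.0], np.float64(38.2), 13), None, None, None]
handle [-52.3 -78.9  70.3] [-35.1  41.4  92.1] [-44.2 -16.2  85.6] 290 [-1.35704349e-02 -4.45745146e+01]
```

```bash
cat > f3.py <<'E'
from f2 import *
psid,u0,v0=18.8,.651,-.105
for it in range(4):
    psi=np.radians(psid);R,o=org(psi,u0,v0);yaws=[];cen=[]
    for n in D:
        q=(PP[n]-o)@R*1000
        # outer panel plane
        m=(q[:,0]>-35)&(q[:,0]<32)&(abs(q[:,1])<115)&(q[:,2]>45)&(q[:,2]<75)
        k=q[m]
        for _ in range(4):
            c=k.mean(0);nn=np.linalg.svd(k-c,full_matrices=False)[2][2];nn*=np.sign(nn[2]);k=k[abs((k-c)@nn)<4]
        nw=R@nn;yo=np.degrees(np.arctan2(-nw[1],-nw[0]));tilt=np.degrees(np.arccos(nw[2]))
        # handle
        h=q[(q[:,2]>74)&(q[:,0]<-20)&(q[:,2]<95)&(abs(q[:,1])<60)&(q[:,0]>-60)]
        hb=h[abs(h[:,1])<40];ph=np.polyfit(hb[:,1],hb[:,0],1);py=np.percentile(h[:,1],[1,99])
        # cheeks
        s=[]
        for sg in(1,-1):
            z=q[(abs(q[:,2]-38)<5)&(abs(q[:,1]-sg*143)<20)&(q[:,0]>-85)&(q[:,0]<110)]
            p=np.polyfit(z[:,0],z[:,1],1);s.append((np.degrees(p[0]).round(2),np.percentile(z[:,1],[3,50,97]).round(1),np.median(z[:,2]).round(1)))
        # deck strip
        d=q[(q[:,0]>112)&(q[:,0]<128)&(abs(q[:,1])<120)&(abs(q[:,2])<6)]
        print(n,"outer yaw %.2f tilt %.2f a %.3f"%(yo,tilt,np.radians(tilt-25)),len(k),"handle",ph.round(4),py.round(1),np.median(hb[:,2]).round(1),"deckz",np.median(d[:,2]).round(2) if len(d) else None)
        print("   cheeks",s)
        yaws.append(s[0][0]);cen.append((s[0][1][1]+s[1][1][1])/2)
    print(psid,v0,cen);v0+=np.mean(cen)/1000;psid+=float(np.mean(yaws))*.7
E
python3 f3.py
```

```text
top outer yaw 19.58 tilt 44.98 a 0.349 2423 handle [-1.88000e-02 -4.62004e+01] [-58.7  49. ] 88.7 deckz 0.11
   cheeks [(np.float64(0.91), array([126.7, 134.8, 141.2]), np.float64(40.2)), (np.float64(0.89), array([-158.5, -152.4, -145.5]), np.float64(38.7))]
scene outer yaw 19.55 tilt 44.04 a 0.332 439 handle [-5.00000e-03 -4.46638e+01] [-59.4  53.6] 87.0 deckz 0.45
   cheeks [(np.float64(0.36), array([130.5, 138.6, 145.2]), np.float64(40.7)), (np.float64(1.65), array([-153.7, -146.8, -128.9]), np.float64(39.4))]
18.8 -0.105 [np.float64(-8.799999999999997), np.float64(-4.1000000000000085)]
top outer yaw 19.59 tilt 44.76 a 0.345 2372 handle [-9.6000e-03 -4.6898e+01] [-59.1  51. ] 89.1 deckz 0.36
   cheeks [(np.float64(0.58), array([128.7, 136.3, 142.2]), np.float64(40.1)), (np.float64(0.29), array([-156.8, -151.3, -144.1]), np.float64(39.4))]
scene outer yaw 19.62 tilt 43.86 a 0.329 409 handle [ 3.00000e-03 -4.53982e+01] [-58.   55.6] 87.3 deckz 0.68
   cheeks [(np.float64(-0.06), array([132.3, 140.2, 146.3]), np.float64(40.7)), (np.float64(0.92), array([-151.7, -145.9, -128.4]), np.f
[... 637 characters left out ...]
999999 [np.float64(-4.3999999999999915), np.float64(0.15000000000000568)]
top outer yaw 19.60 tilt 44.65 a 0.343 2354 handle [-7.80000e-03 -4.72803e+01] [-59.1  56.1] 89.2 deckz 0.51
   cheeks [(np.float64(0.38), array([133.8, 141.1, 147. ]), np.float64(40.1)), (np.float64(-0.08), array([-151.9, -146.3, -139.4]), np.float64(39.7))]
scene outer yaw 19.65 tilt 43.73 a 0.327 395 handle [-2.00000e-04 -4.56913e+01] [-57.1  59.1] 87.2 deckz 0.82
   cheeks [(np.float64(-0.35), array([137.1, 145.1, 151.1]), np.float64(40.6)), (np.float64(0.61), array([-147. , -141.2, -125.6]), np.float64(40.5))]
19.458000000000002 -0.11874999999999998 [np.float64(-2.6000000000000085), np.float64(1.9500000000000028)]
```

```bash
cat > go.py <<'E'
from fit import *
from scipy.spatial.transform import Rotation as Ro
import json,os
PSI=np.radians(19.5);U0,V0=.648,-.119
if os.path.exists("pose.json"): PSI,U0,V0=json.load(open("pose.json"))
R,O=frame(PSI,U0*np.cos(PSI)-V0*np.sin(PSI),U0*np.sin(PSI)+V0*np.cos(PSI),.086)
RT=np.stack([-R[:,2],R[:,1],R[:,0]],1)   # tool rot: x into deck, y=hatch y, z=up slope
def rows(P):
    """print rows to reach hatch-frame mm points from measured pose"""
    s=r.sense();Re=s["ee_rot"];p=s["tcp_pos"]
    rv=Ro.from_matrix(Re.T@RT).as_rotvec(degrees=True)/10
    print("t",s["time_s"],"tcp hatch",((p-O)@R*1000).round(1),"F hatch",(s["wrist_force"]@R).round(1))
    for q in P:
        w=O+R@(np.array(q)/1000)
        print(q,"->",(Re.T@(w-p)*100).round(2).tolist(),rv.round(3).tolist(),"world",w.round(3))
if __name__=="__main__":
    import sys;rows([tuple(map(float,a.split(","))) for a in sys.argv[1:]])
E
python3 go.py " -80,0,150" " -80,0,70"
```

```text
t 0.15 tcp hatch [-459.1 -500.6  363.8] F hatch [-0.3 -0.3  0.2]
(-80.0, 0.0, 150.0) -> [3.42, 44.24, 49.31] [0.705, -2.498, -0.166] world [0.522 0.059 0.188]
(-80.0, 0.0, 70.0) -> [10.67, 43.81, 52.67] [0.705, -2.498, -0.166] world [0.554 0.07  0.116]
```

Call:
play_rows:
  plan:
    - [[0.3, 4, 4.5, 0.1, -0.3, 0], [0.6, 8, 9, 0.2, -0.6, 0], [0.9, 12, 13.5, 0.3, -1, -0.1], [1.2, 16, 18, 0.4, -1.4, -0.1], [1.5, 20, 22.5, 0.5, -1.8, -0.1]]
  hand: 0

```text
time_s: 0.78
tcp_pos: [0.3923, -0.2768, 0.2075]
ee_rot: [[0.291, -0.367, 0.883], [0.112, 0.93, 0.35], [-0.95, -0.003, 0.312]]
wrist_force: [0.1, 0.8, 1.0]
gripper_width: 0.513
```

```bash
python3 go.py " -80,0,150" " -80,0,70"
```

```text
t 0.775 tcp hatch [-284.5 -272.9  266.8] F hatch [0.7 0.7 0.7]
(-80.0, 0.0, 150.0) -> [9.38, 26.44, 22.64] [0.198, -0.683, -0.058] world [0.522 0.059 0.188]
(-80.0, 0.0, 70.0) -> [17.32, 26.34, 23.59] [0.198, -0.683, -0.058] world [0.554 0.07  0.116]
```

Call:
play_rows:
  plan:
    - [[1.5, 4.6, 4, 0.1, -0.2, 0], [3, 9.2, 8, 0.1, -0.4, 0], [4.5, 13.8, 12, 0.2, -0.6, 0], [6, 18.4, 16, 0.2, -0.7, 0], [7.5, 22.5, 19.5, 0.2, -0.7, 0]]

```text
time_s: 1.4
tcp_pos: [0.5032, 0.0096, 0.1962]
ee_rot: [[0.396, -0.339, 0.853], [0.152, 0.941, 0.303], [-0.906, 0.009, 0.424]]
wrist_force: [0.7, -1.3, 0.5]
gripper_width: 0.016
```

```bash
python3 go.py " -80,0,150" " -80,0,70"; python3 - <<'E'
from h import *
C=cal("wrist");p,d=r.capture("wrist");cv2.imwrite("pics/w1.png",p);np.savez("/tmp/w1.npz",p=p,d=d)
p,d=r.capture("scene");cv2.imwrite("pics/s1.png",p)
E
```

```text
t 1.4 tcp hatch [-108.   -39.9  171.9] F hatch [ 0.4 -1.4  0.3]
(-80.0, 0.0, 150.0) -> [2.24, 3.96, 2.8] [0.005, 0.01, -0.063] world [0.522 0.059 0.188]
(-80.0, 0.0, 70.0) -> [10.24, 3.87, 2.78] [0.005, 0.01, -0.063] world [0.554 0.07  0.116]
```

View pics/w1.png

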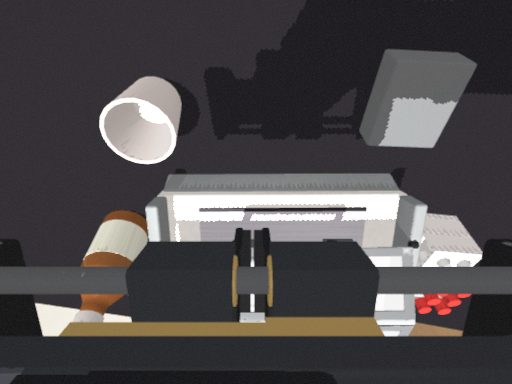

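View pics/s1.png

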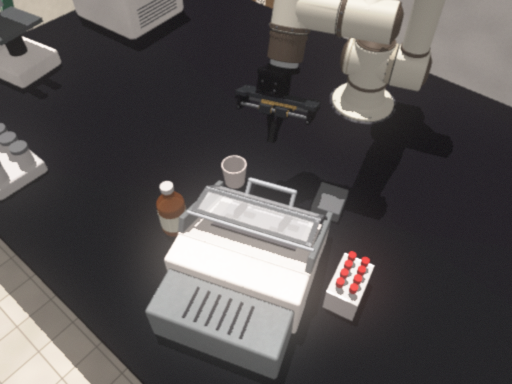

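```bash
python3 - <<'E'
from go import *
z=np.load("/tmp/w1.npz");P=pts("wrist",z["d"])  # calib now (arm held)
q=(P.reshape(-1,3)-O)@R*1000
for sg in(1,-1):
    k=q[(abs(q[:,2]-37)<8)&(abs(q[:,1]-sg*143)<16)&(q[:,0]>-90)&(q[:,0]<-30)]
    print(sg,len(k),np.percentile(k[:,1],[3,50,97]).round(1),np.median(k[:,2]),np.degrees(np.polyfit(k[:,0],k[:,1],1)[0]),k[:,0].min())
k=q[(abs(q[:,1])<110)&(q[:,0]>-80)&(q[:,0]<-68)&(abs(q[:,2])<10)];print("deck",np.median(k[:,2]),len(k))
for x0 in range(-100,-70,3):
    k=q[(abs(q[:,1])<110)&(abs(q[:,0]-x0)<1.5)];print(x0,np.median(k[:,2]).round(1),len(k))
E
```

```text
1 787 [135.4 139.8 148.6] 38.02606297491664 0.9704005540753263 -89.53422633729869
-1 544 [-148.6 -141.1 -135.7] 36.92180118367908 1.0637647300084752 -86.80257625703156
deck -1.1236006349311487 1850
-100 -37.0 711
-97 -30.8 677
-94 -25.0 626
-91 -19.3 555
-88 -10.7 1049
-85 -2.1 518
-82 -1.6 446
-79 -1.5 454
-76 -1.5 435
-73 -1.3 489
```

Call:
play_rows:
  plan:
    - [[2, 3.8, 2.7, 0, 0, 0], [5, 3.9, 2.7, 0, 0, 0], [8, 3.9, 2.6, 0, 0, 0], [10, 3.9, 2.6, 0, 0, 0], [10, 3.9, 2.6, 0, 0, 0]]

```text
time_s: 2.12
tcp_pos: [0.5507, 0.0661, 0.1147]
ee_rot: [[0.392, -0.337, 0.856], [0.149, 0.941, 0.303], [-0.908, 0.009, 0.419]]
wrist_force: [-1.1, -0.7, 1.1]
gripper_width: 0.002
```

```bash
python3 go.py " -61,0,69" " -50,0,69" " -30,0,67"; python3 - <<'E'
from h import *
p,d=r.capture("scene");cv2.imwrite("pics/s2.png",cv2.resize(p[120:320,120:380],None,fx=3,fy=3))
E
```

```text
t 2.125 tcp hatch [-84.7  -2.5  71.1] F hatch [-0.7 -0.3  1.5]
(-61.0, 0.0, 69.0) -> [0.2, 0.25, 2.37] [-0.003, -0.023, -0.055] world [0.571 0.076 0.123]
(-50.0, 0.0, 69.0) -> [0.2, 0.25, 3.47] [-0.003, -0.023, -0.055] world [0.58  0.079 0.127]
(-30.0, 0.0, 67.0) -> [0.39, 0.25, 5.47] [-0.003, -0.023, -0.055] world [0.598 0.086 0.134]
```

View pics/s2.png

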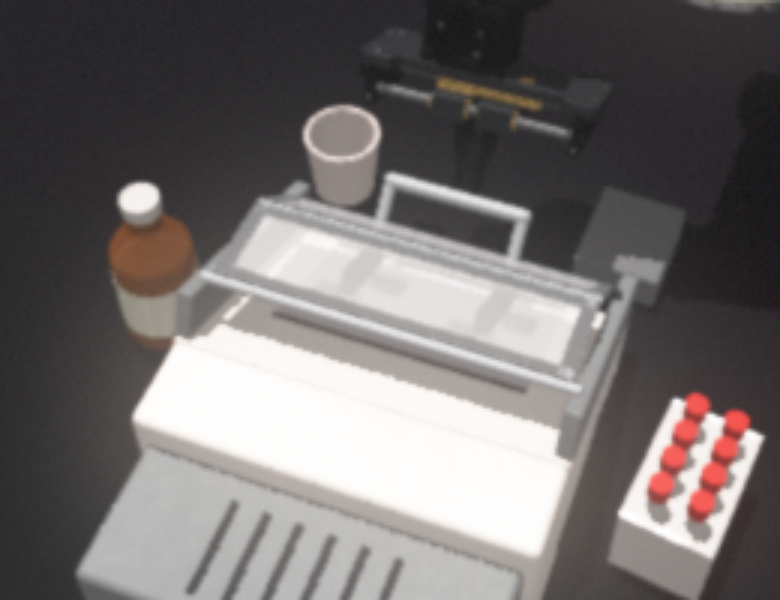

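Call:
play_rows:
  plan:
    - [[0.2, 0.2, 1.5, 0, 0, 0], [0.2, 0.2, 2.7, 0, 0, 0], [0.3, 0.2, 3.7, 0, 0, 0], [0.4, 0.2, 4.7, 0, 0, 0], [0.6, 0.2, 5.7, 0, 0, 0]]

```text
time_s: 2.8
tcp_pos: [0.601, 0.0863, 0.1345]
ee_rot: [[0.393, -0.337, 0.856], [0.15, 0.941, 0.302], [-0.907, 0.009, 0.42]]
wrist_force: [-1.8, -0.4, -4.7]
gripper_width: 0.005
```

```bash
python3 - <<'E'
import numpy as np
from scipy.optimize import brentq
for t in(-20,0,20,40,50,54.5):
    a=brentq(lambda a:110-148*np.cos(a)-40*np.sin(a)-t-15.5,.3,1.6);print(t,a,40+12*np.sin(a)+40*np.cos(a)-12)
E
python3 go.py " 0,0,59" " 20,0,54" " 40,0,46" " 54,0,40"
```

```text
-20 0.9914444176192488 59.94108044092965
0 1.170600473449896 54.6357655980524
20 1.3273181790018085 49.28924958908136
40 1.4713233466369904 43.913040330177886
50 1.540260178179553 41.21566182577833
54.5 1.5707963267948166 40.0000000000032
t 2.8 tcp hatch [-27.2  -0.2  66.2] F hatch [-3.7  0.3 -3.5]
(0.0, 0.0, 59.0) -> [0.71, 0.02, 2.72] [-0.004, -0.016, -0.057] world [0.627 0.096 0.139]
(20.0, 0.0, 54.0) -> [1.21, 0.01, 4.72] [-0.004, -0.016, -0.057] world [0.646 0.103 0.143]
(40.0, 0.0, 46.0) -> [2.0, 0.01, 6.73] [-0.004, -0.016, -0.057] world [0.666 0.11  0.145]
(54.0, 0.0, 40.0) -> [2.6, 0.0, 8.13] [-0.004, -0.016, -0.057] world [0.681 0.115 0.145]
```

Contact felt (about 4 N). Keep pushing.

Call:
play_rows:
  plan:
    - [[0.6, 0, 1.4, 0, 0, 0], [1.1, 0, 2.8, 0, 0, 0], [1.3, 0, 4, 0, 0, 0], [1.6, 0, 5.2, 0, 0, 0], [1.9, 0, 6.2, 0, 0, 0]]

```text
time_s: 3.42
tcp_pos: [0.6634, 0.1091, 0.1445]
ee_rot: [[0.396, -0.338, 0.854], [0.151, 0.941, 0.303], [-0.906, 0.009, 0.423]]
wrist_force: [-1.2, -0.9, -2.8]
gripper_width: 0.007
```

```bash

python3 go.py  " 40,0,44" " 54,0,40";python3 - <<'E'
from h import *
p,d=r.capture("scene");cv2.imwrite("pics/s3.png",cv2.resize(p[120:320,120:380],None,fx=3,fy=3))
E
```

```text
t 3.425 tcp hatch [37.2  0.4 47.2] F hatch [-2.5 -0.5 -1.9]
(40.0, 0.0, 44.0) -> [0.32, -0.05, 0.28] [0.002, 0.005, -0.059] world [0.667 0.11  0.143]
(54.0, 0.0, 40.0) -> [0.72, -0.05, 1.68] [0.002, 0.005, -0.059] world [0.681 0.115 0.145]
```

View pics/s3.png

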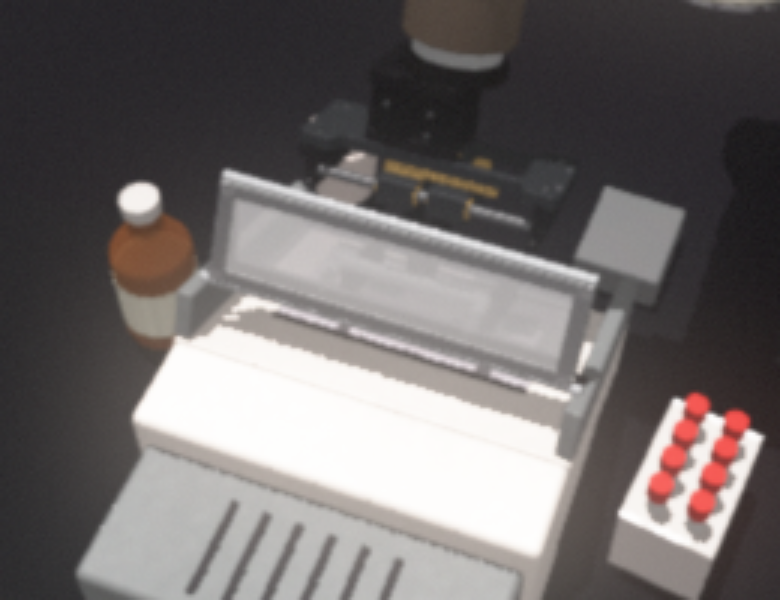

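Call:
play_rows:
  plan:
    - [[0.2, 0, 0.4, 0, 0, 0], [0.3, 0, 0.8, 0, 0, 0], [0.5, 0, 1.1, 0, 0, 0], [0.6, 0, 1.4, 0, 0, 0], [0.6, 0, 1.5, 0, 0, 0]]

```text
time_s: 4.1
tcp_pos: [0.6766, 0.1137, 0.1444]
ee_rot: [[0.393, -0.338, 0.855], [0.15, 0.941, 0.303], [-0.907, 0.009, 0.42]]
wrist_force: [-5.7, -1.3, 1.2]
gripper_width: 0.005
```

```bash

python3 go.py   " 54,0,40"
```

```text
t 4.1 tcp hatch [49.8  0.3 41.2] F hatch [-4.7  0.7  3.6]
(54.0, 0.0, 40.0) -> [0.12, -0.03, 0.42] [-0.001, -0.014, -0.058] world [0.681 0.115 0.145]
```

Call:
play_rows:
  plan:
    - [[0, 0, 0.3, 0, 0, 0], [0.1, 0, 0.5, 0, 0, 0], [0.1, 0, 0.7, 0, 0, 0], [0.1, 0, 0.7, 0, 0, 0]]

```text
time_s: 4.6
tcp_pos: [0.6778, 0.1138, 0.1433]
ee_rot: [[0.382, -0.336, 0.861], [0.146, 0.942, 0.303], [-0.913, 0.01, 0.409]]
wrist_force: [-15.4, -3.9, 4.1]
gripper_width: 0.004
```

```bash

python3 go.py   " 54,0,40"
```

```text
t 4.6 tcp hatch [50.4 -0.  39.7] F hatch [-12.6   1.5  10.4]
(54.0, 0.0, 40.0) -> [-0.04, 0.0, 0.36] [-0.012, -0.087, -0.057] world [0.681 0.115 0.145]
```

Call:
play_rows:
  plan:
    - [[-0.1, 0, 0.2, 0, 0, 0], [-0.1, 0, 0.3, 0, 0, 0], [-0.1, 0, 0.3, 0, 0, 0]]

```text
time_s: 4.97
tcp_pos: [0.6778, 0.1137, 0.1434]
ee_rot: [[0.377, -0.335, 0.864], [0.144, 0.942, 0.303], [-0.915, 0.01, 0.403]]
wrist_force: [-17.3, -3.8, 2.0]
gripper_width: 0.003
```

```bash

python3 go.py   " 54,0,40";python3 - <<'E'
from go import *
p,d=r.capture("scene");cv2.imwrite("pics/s4.png",cv2.resize(p[120:320,120:380],None,fx=3,fy=3))
q=(pts("scene",d).reshape(-1,3)-O)@R*1000
k=q[(abs(q[:,1])<120)&(q[:,2]>50)&(q[:,2]<112)&(q[:,0]>90)&(q[:,0]<140)]
c=k.mean(0);n=np.linalg.svd(k-c,full_matrices=False)[2][2];print(c,n,np.degrees(np.arctan2(n[2],n[0])),len(k))
E
```

```text
t 4.975 tcp hatch [50.4 -0.  39.8] F hatch [-15.1   2.2   9.2]
(54.0, 0.0, 40.0) -> [-0.03, 0.0, 0.36] [-0.017, -0.121, -0.057] world [0.681 0.115 0.145]
[110.86773208   3.44403414  81.06878352] [-9.99997487e-01 -2.23096821e-03 -2.18823346e-04] -179.98746231451622 2984
```

View pics/s4.png

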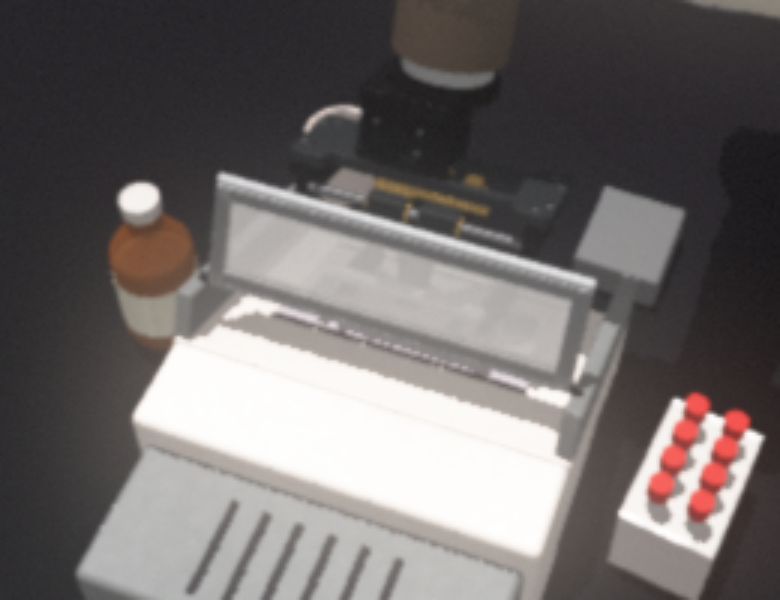

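Call:
play_rows:
  plan:
    - [[0, 0, -1.5, 0, 0, 0], [-1, 0, -4, 0, 0, 0], [-4, 0, -5.5, 0, 0, 0], [-7, 0, -5.5, 0, 0, 0], [-7, 0, -5.5, 0, 0, 0]]

```text
time_s: 5.65
tcp_pos: [0.6133, 0.0906, 0.1933]
ee_rot: [[0.402, -0.339, 0.851], [0.154, 0.941, 0.302], [-0.903, 0.009, 0.43]]
wrist_force: [0.4, 0.1, 0.1]
gripper_width: 0.006
```

```bash

python3 go.py   " 0,0,110";python3 - <<'E'
from go import *
C=cal("wrist");p,d=r.capture("wrist");cv2.imwrite("pics/w5.png",p);np.savez("/tmp/w5.npz",p=p,d=d,C=np.array([C[0],C[1],C[2],*C[3].ravel(),*C[4]]))
p,d=r.capture("scene");cv2.imwrite("pics/s5.png",cv2.resize(p[120:320,120:380],None,fx=3,fy=3));np.savez("/tmp/s5.npz",p=p,d=d)
p,d=r.capture("top");cv2.imwrite("pics/t5.png",cv2.resize(p[20:260,90:330],None,fx=2.4,fy=2.4));np.savez("/tmp/t5.npz",p=p,d=d)
E
```

```text
t 5.65 tcp hatch [  9.4  -0.3 114. ] F hatch [ 0.4 -0.1 -0.1]
(0.0, 0.0, 110.0) -> [0.39, 0.02, -0.94] [0.004, 0.05, -0.06] world [0.607 0.089 0.186]
```

View pics/w5.png

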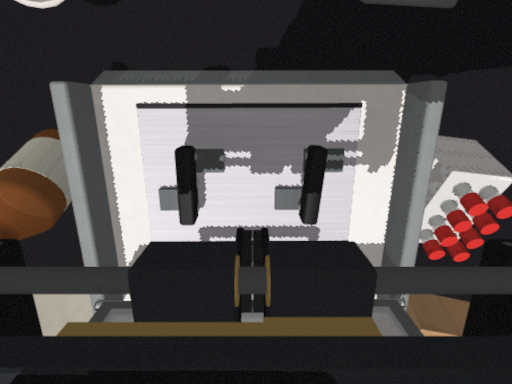

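View pics/t5.png

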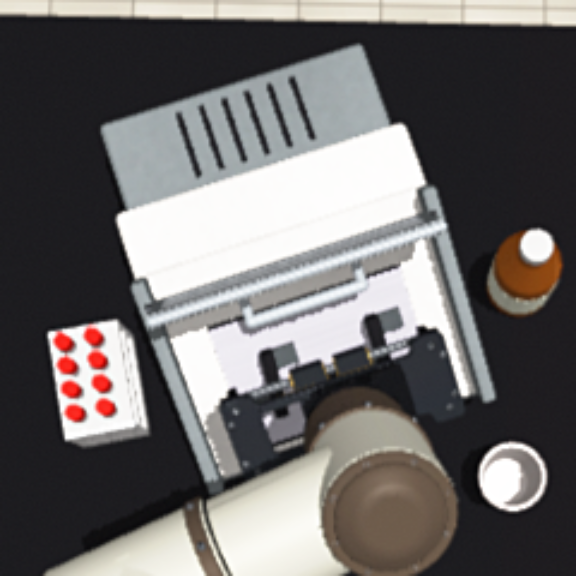

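View pics/s5.png

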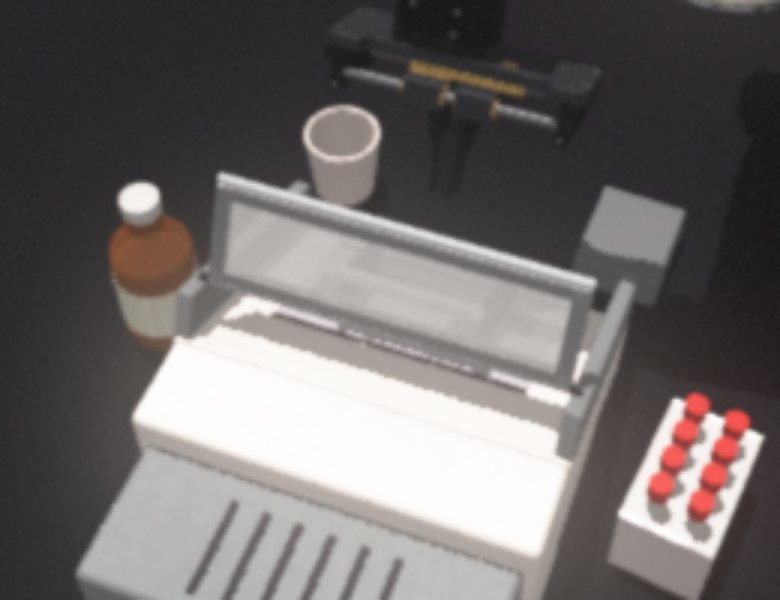

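```bash
cat > bars.py <<'E'
from go import *
import sys
def bars(P,p):
    q=(P.reshape(-1,3)-O)@R*1000;col=p.reshape(-1,3).max(1)
    for nm,y0 in(("left",55),("right",-55)):
        m=(abs(q[:,1]-y0)<45)&(abs(q[:,0])<45)&(q[:,2]>16)&(q[:,2]<42)&(col<70)
        k=q[m]
        if len(k)<20: print(nm,len(k));continue
        zt=np.percentile(k[:,2],80); k=k[abs(k[:,2]-np.median(k[k[:,2]>zt-3][:,2]))<4]
        rc=cv2.minAreaRect(k[:,:2].astype(np.float32))
        c=k[:,:2].mean(0);w,v=np.linalg.eigh(np.cov((k[:,:2]-c).T));ax=v[:,1]*np.sign(v[0,1])
        # clockwise: +x end toward -y
        print(nm,"n",len(k),"rect c",np.round(rc[0],1),"size",np.round(rc[1],1),"topz",np.median(k[:,2]).round(1),"turn rad %.3f"%np.arctan2(-ax[1],ax[0]))
if __name__=="__main__":
    z=np.load("/tmp/w5.npz");c=z["C"];C=(c[0],c[1],c[2],c[3:12].reshape(3,3),c[12:])
    P=pts("wrist",z["d"],C);bars(P,z["p"])
    q=(P.reshape(-1,3)-O)@R*1000
    for sg in(1,-1):
        k=q[(abs(q[:,2]-38)<4)&(abs(q[:,1]-sg*143)<16)&(q[:,0]>-80)&(q[:,0]<50)]
        print(sg,np.percentile(k[:,1],[3,50,97]).round(1),np.median(k[:,2]).round(1),np.degrees(np.polyfit(k[:,0],k[:,1],1)[0]))
    # dark hatch area
    k=q[(abs(q[:,1])<25)&(abs(q[:,0])<50)&(abs(q[:,2])<8)];print("hatch z",np.median(k[:,2]),len(k),np.polyfit(k[:,0],k[:,2],1))
    print("lug/blocks",[ (np.round(P[v,u]@R*1000-O@R*1000,1)) for v,u in((160,210),(198,172),(160,330),(198,290))])
    C2=cal("top");z=np.load("/tmp/t5.npz");bars(pts("top",z["d"]),z["p"])
E
python3 bars.py
```

```text
left n 1235 rect c [-4.5 52.5] size [14.2 66. ] topz 34.6 turn rad 0.077
right n 1185 rect c [ -4.3 -56.6] size [13.  65.6] topz 34.3 turn rad 0.005
1 [133.3 138.4 146.1] 39.1 0.136636612596725
-1 [-150.9 -143.2 -138.1] 38.6 0.13741240047461867
hatch z 1.1748287984819799 5271 [0.00178469 1.23157615]
lug/blocks [array([-22.6, -37.8,   7. ]), array([ 13.6, -75.3,   7. ]), array([-22.5,  72. ,   7. ]), array([13.6, 36.5,  8.2])]
left n 96 rect c [-2.6 51.9] size [13.2 66.4] topz 34.9 turn rad 0.078
right n 79 rect c [  7.9 -57.4] size [13. 45.] topz 34.3 turn rad 0.055
```

```bash
sed -i 's/^RT=/O=O+R@np.array([-.0044,-.002,.001])\nRT=/' go.py; python3 bars.py | head -2;  python3 go.py " -36,25,70" " -36,25,14"
```

```text
left n 1235 rect c [-0.1 54.5] size [14.2 66. ] topz 33.6 turn rad 0.077
right n 1185 rect c [  0.1 -54.6] size [13.  65.6] topz 33.3 turn rad 0.005
t 5.8 tcp hatch [ 10.6   1.7 109.8] F hatch [-0.7  0.   0.2]
(-36.0, 25.0, 70.0) -> [4.0, 2.29, -4.66] [-0.0, 0.002, -0.06] world [0.58  0.104 0.133]
(-36.0, 25.0, 14.0) -> [9.6, 2.23, -4.66] [-0.0, 0.002, -0.06] world [0.602 0.111 0.083]
```

Call:
play_rows:
  plan:
    - [[1.5, 1.2, -2.4, 0, 0, 0], [3.5, 2.2, -4.6, 0, 0, 0], [6, 2.3, -4.6, 0, 0, -0.1], [8.4, 2.2, -4.6, 0, 0, -0.1], [9.6, 2.2, -4.6, 0, 0, -0.1]]

```text
time_s: 6.42
tcp_pos: [0.6035, 0.1094, 0.0832]
ee_rot: [[0.388, -0.334, 0.859], [0.136, 0.943, 0.305], [-0.912, -0.001, 0.411]]
wrist_force: [0.3, 0.2, 0.6]
gripper_width: 0.004
```

```bash
python3 go.py " -36,35,14" " -36,45,14" " -33,53,14" " -25,61,14" " -21,64,14" " -16.5,66,14"; python3 - <<'E'
from go import *
p,d=r.capture("wrist");cv2.imwrite("pics/w6.png",p)
E
```

```text
t 6.425 tcp hatch [-35.4  22.6  14.5] F hatch [0.5 0.1 0.4]
(-36.0, 35.0, 14.0) -> [0.05, 1.24, -0.06] [0.005, -0.073, 0.007] world [0.599 0.121 0.083]
(-36.0, 45.0, 14.0) -> [0.04, 2.24, -0.06] [0.005, -0.073, 0.007] world [0.596 0.13  0.083]
(-33.0, 53.0, 14.0) -> [0.04, 3.04, 0.24] [0.005, -0.073, 0.007] world [0.596 0.139 0.084]
(-25.0, 61.0, 14.0) -> [0.03, 3.83, 1.04] [0.005, -0.073, 0.007] world [0.6   0.149 0.087]
(-21.0, 64.0, 14.0) -> [0.02, 4.13, 1.44] [0.005, -0.073, 0.007] world [0.602 0.153 0.089]
(-16.5, 66.0, 14.0) -> [0.02, 4.33, 1.89] [0.005, -0.073, 0.007] world [0.605 0.156 0.091]
```

View pics/w6.png

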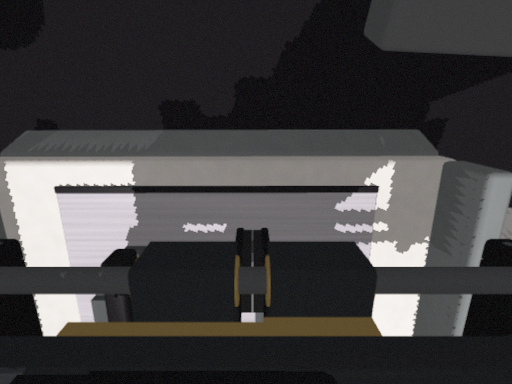

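Closed tip stands in the gap between the bars (col 252, row ~320). Push the left bar's lower end left.

Call:
play_rows:
  plan:
    - [[0, 0.6, 0, 0, 0, 0], [0, 1.2, 0, 0, 0, 0], [0, 1.7, 0, 0, 0, 0], [0, 2.3, 0, 0, 0, 0], [0, 2.9, 0.1, 0, 0, 0]]

```text
time_s: 7.1
tcp_pos: [0.5961, 0.1347, 0.0899]
ee_rot: [[0.382, -0.332, 0.862], [0.137, 0.943, 0.303], [-0.914, 0.003, 0.406]]
wrist_force: [3.8, -6.7, -3.4]
gripper_width: 0.005
```

```bash
python3 go.py " -33,53,14" " -25,61,14" " -21,64,14" " -16.5,66,14"; python3 - <<'E'
from go import *
p,d=r.capture("wrist");cv2.imwrite("pics/w7.png",p)
E
```

```text
t 7.1 tcp hatch [-31.2  49.   19.9] F hatch [-0.2 -7.6 -3.6]
(-33.0, 53.0, 14.0) -> [0.59, 0.4, -0.17] [-0.015, -0.105, -0.011] world [0.596 0.139 0.084]
(-25.0, 61.0, 14.0) -> [0.58, 1.2, 0.63] [-0.015, -0.105, -0.011] world [0.6   0.149 0.087]
(-21.0, 64.0, 14.0) -> [0.57, 1.5, 1.03] [-0.015, -0.105, -0.011] world [0.602 0.153 0.089]
(-16.5, 66.0, 14.0) -> [0.56, 1.7, 1.48] [-0.015, -0.105, -0.011] world [0.605 0.156 0.091]
```

View pics/w7.png

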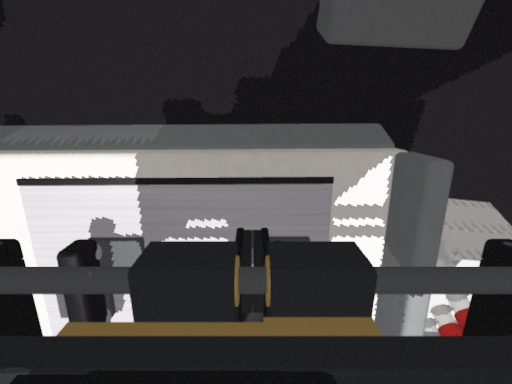

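```bash
python3 - <<'E'
from go import *
p,d=r.capture("top");cv2.imwrite("pics/t8.png",cv2.resize(p[100:260,120:330],None,fx=3.5,fy=3.5))
print(r.sense()["joint_velocities"].round(2))
E
python3 go.py " -33,53,14"
```

```text
[ 0.06  0.03  0.15 -0.84  0.67  1.2 ]
t 7.2 tcp hatch [-30.9  49.8  19.8] F hatch [-2.5 -1.3 -1.6]
(-33.0, 53.0, 14.0) -> [0.58, 0.31, -0.2] [-0.004, -0.098, -0.019] world [0.596 0.139 0.084]
```

View pics/t8.png

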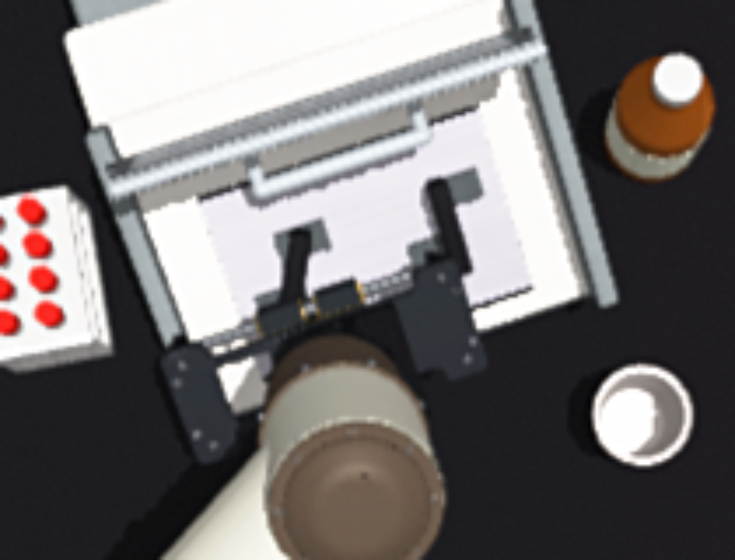

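Call:
play_rows:
  plan:
    - [[0.1, 0.4, 0, 0, 0, 0], [0.2, 0.7, 0.2, 0, 0, 0], [0.3, 1, 0.5, 0, 0, 0], [0.3, 1.2, 0.7, 0, 0, 0], [0.3, 1.3, 0.9, 0, 0, 0]]

```text
time_s: 7.82
tcp_pos: [0.5978, 0.148, 0.0894]
ee_rot: [[0.378, -0.331, 0.865], [0.134, 0.944, 0.303], [-0.916, 0.001, 0.401]]
wrist_force: [-8.0, -6.1, 3.5]
gripper_width: 0.007
```

```bash
python3 - <<'E'
from go import *
p,d=r.capture("top");cv2.imwrite("pics/t9.png",cv2.resize(p[100:260,120:330],None,fx=3.5,fy=3.5))
E
python3 go.py " -21,64,15" " -16.5,66,15"
```

```text
t 7.875 tcp hatch [-25.6  61.3  16.8] F hatch [-7.7 -1.7  6.1]
(-21.0, 64.0, 15.0) -> [0.17, 0.27, 0.46] [-0.013, -0.134, -0.001] world [0.602 0.153 0.09 ]
(-16.5, 66.0, 15.0) -> [0.16, 0.47, 0.91] [-0.013, -0.134, -0.001] world [0.605 0.156 0.092]
```

View pics/t9.png

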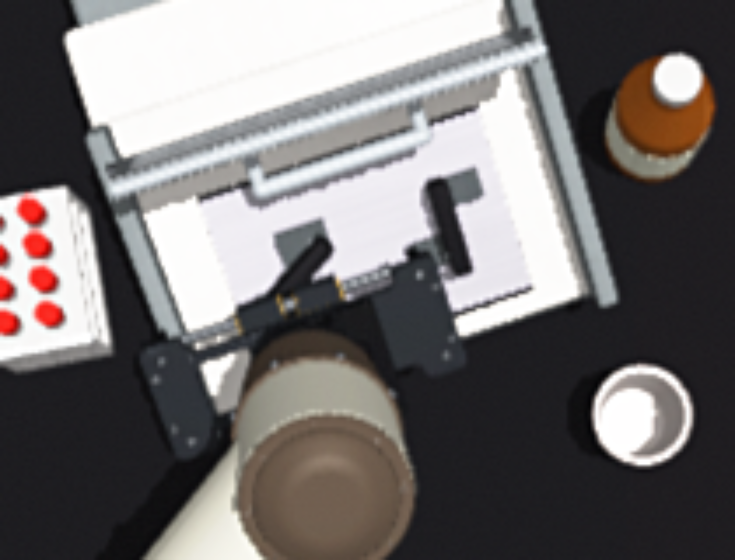

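Call:
play_rows:
  plan:
    - [[0, 0.2, 0.3, 0, 0, 0], [0, 0.4, 0.6, 0, 0, 0], [0, 0.5, 0.9, 0, 0, 0], [0, 0.6, 1.2, 0, 0, 0], [0, 0.6, 1.4, 0, 0, 0]]

```text
time_s: 8.5
tcp_pos: [0.6042, 0.1564, 0.0927]
ee_rot: [[0.371, -0.331, 0.868], [0.129, 0.944, 0.304], [-0.92, -0.001, 0.393]]
wrist_force: [-23.6, -5.0, 6.6]
gripper_width: 0.005
```

```bash
python3 - <<'E'
from go import *
p,d=r.capture("top");cv2.imwrite("pics/t10.png",cv2.resize(p[100:260,120:330],None,fx=3.5,fy=3.5))
E
python3 go.py " -16.5,66,15"
```

```text
t 8.55 tcp hatch [-16.6  66.8  16.1] F hatch [-17.2   2.7  14.9]
(-16.5, 66.0, 15.0) -> [0.11, -0.08, 0.02] [-0.016, -0.189, 0.011] world [0.605 0.156 0.092]
```

View pics/t10.png

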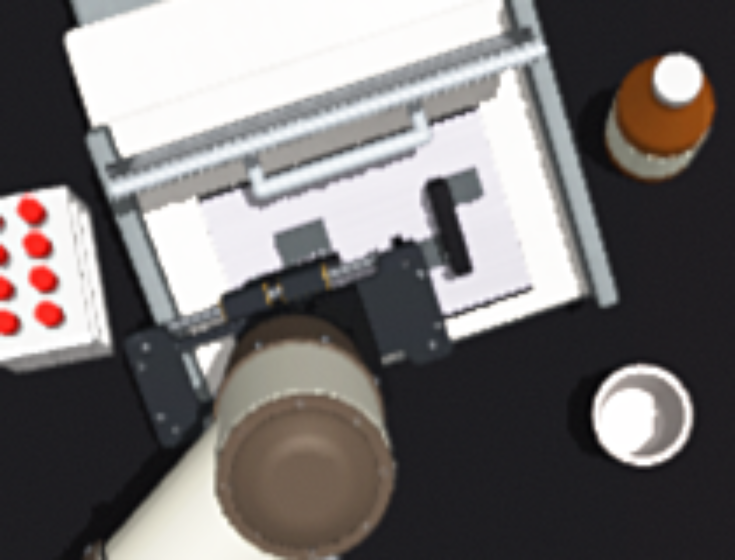

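Call:
play_rows:
  plan:
    - [[0, 0, -1.5, 0, 0, 0], [-0.5, 0, -2.5, 0, 0, 0], [-4, -2, -3.5, 0, 0, 0], [-8, -5, -3, 0, 0, 0], [-9.5, -6.5, -1, 0, 0, 0]]

```text
time_s: 9.18
tcp_pos: [0.5903, 0.0852, 0.1844]
ee_rot: [[0.392, -0.337, 0.856], [0.146, 0.942, 0.303], [-0.908, 0.006, 0.418]]
wrist_force: [0.6, 0.4, 0.2]
gripper_width: 0.006
```

```bash
cat > look.py <<'E'
import sys
from bars import *
n=sys.argv[1]
C=cal("wrist");p,d=r.capture("wrist");cv2.imwrite(f"pics/w{n}.png",p);bars(pts("wrist",d,C),p)
E
python3 look.py 11;python3 go.py " -36,-90,70" " -36,-90,14"
```

```text
left n 1045 rect c [-0.  54.1] size [12.9 67. ] topz 29.0 turn rad 1.560
right n 950 rect c [ -4.  -54.7] size [13.2 57.7] topz 33.4 turn rad 0.004
t 9.225 tcp hatch [ -5.7   3.3 116.5] F hatch [ 4.9 -0.7  2.2]
(-36.0, -90.0, 70.0) -> [4.58, -9.36, -3.05] [0.007, 0.017, -0.034] world [ 0.618 -0.005  0.133]
(-36.0, -90.0, 14.0) -> [10.18, -9.39, -3.07] [0.007, 0.017, -0.034] world [0.641 0.003 0.083]
```

View pics/w11.png

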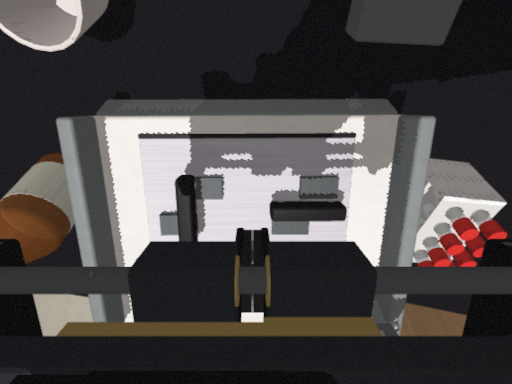

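Call:
play_rows:
  plan:
    - [[0.5, -4.5, -1.5, 0, 0, 0], [3, -8.8, -3, 0, 0, 0], [5.5, -8.9, -3.1, 0, 0, 0], [8, -8.9, -3.1, 0, 0, 0], [10, -8.9, -3.1, 0, 0, 0]]

```text
time_s: 9.85
tcp_pos: [0.6323, 0.006, 0.0756]
ee_rot: [[0.388, -0.336, 0.858], [0.142, 0.942, 0.304], [-0.91, 0.004, 0.414]]
wrist_force: [-0.0, -0.5, 0.6]
gripper_width: 0.002
```

```bash
python3 - <<'E'
from go import *
p,d=r.capture("top");cv2.imwrite("pics/t12.png",cv2.resize(p[100:260,120:330],None,fx=3.5,fy=3.5))
E
python3 go.py " -36,-75,15" " -36,-60,15" " -33,-56,15"  " -25,-49,15" " -16,-43,15"
```

```text
t 9.9 tcp hatch [-46.8 -84.1   8.6] F hatch [-0.1 -0.1 -2.5]
(-36.0, -75.0, 15.0) -> [-0.65, 0.91, 1.08] [-0.001, -0.077, -0.03] world [0.635 0.017 0.083]
(-36.0, -60.0, 15.0) -> [-0.64, 2.41, 1.07] [-0.001, -0.077, -0.03] world [0.63  0.031 0.083]
(-33.0, -56.0, 15.0) -> [-0.65, 2.81, 1.37] [-0.001, -0.077, -0.03] world [0.632 0.036 0.085]
(-25.0, -49.0, 15.0) -> [-0.65, 3.51, 2.17] [-0.001, -0.077, -0.03] world [0.636 0.045 0.088]
(-16.0, -43.0, 15.0) -> [-0.66, 4.11, 3.07] [-0.001, -0.077, -0.03] world [0.642 0.053 0.092]
```

View pics/t12.png

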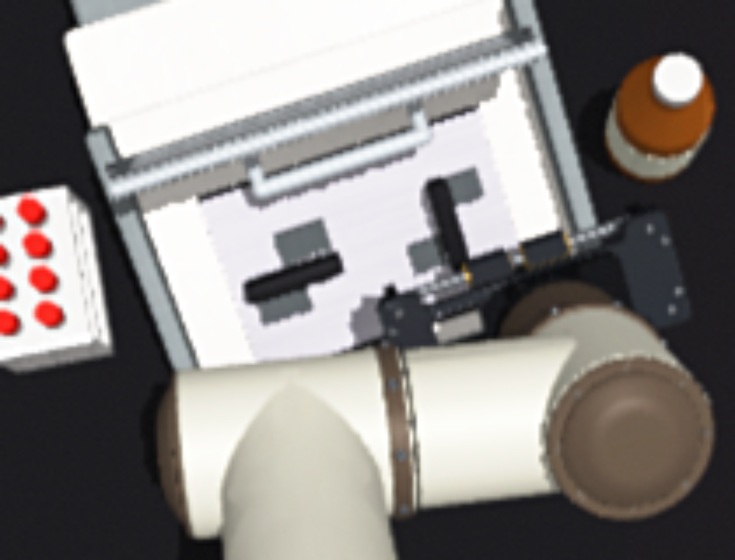

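Call:
play_rows:
  plan:
    - [[-0.6, 0, 1, 0, 0, 0], [-0.6, 0.7, 1.1, 0, 0, 0], [-0.6, 1.4, 1.1, 0, 0, 0], [-0.6, 2, 1.1, 0, 0, 0], [-0.6, 2.6, 1.1, 0, 0, 0]]

```text
time_s: 10.52
tcp_pos: [0.6292, 0.0317, 0.0868]
ee_rot: [[0.388, -0.335, 0.859], [0.141, 0.942, 0.304], [-0.911, 0.003, 0.412]]
wrist_force: [2.6, -6.9, 1.6]
gripper_width: 0.002
```

```bash
python3 - <<'E'
from go import *
p,d=r.capture("top");cv2.imwrite("pics/t13.png",cv2.resize(p[100:260,120:330],None,fx=3.5,fy=3.5))
E
python3 go.py " -33,-56,15"  " -25,-49,15" " -16,-43,15"
```

```text
t 10.575 tcp hatch [-35.4 -58.5  18.4] F hatch [ 0.1 -0.9  1.1]
(-33.0, -56.0, 15.0) -> [0.33, 0.25, 0.25] [0.002, -0.065, -0.023] world [0.632 0.036 0.085]
(-25.0, -49.0, 15.0) -> [0.33, 0.95, 1.05] [0.002, -0.065, -0.023] world [0.636 0.045 0.088]
(-16.0, -43.0, 15.0) -> [0.32, 1.55, 1.95] [0.002, -0.065, -0.023] world [0.642 0.053 0.092]
```

View pics/t13.png

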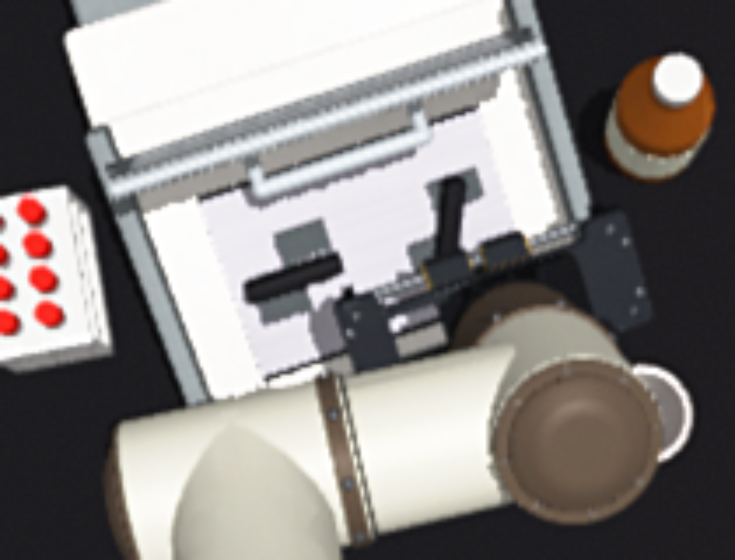

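Call:
play_rows:
  plan:
    - [[0.1, 0.4, 0, 0, 0, 0], [0.1, 0.8, 0.2, 0, 0, 0], [0.2, 1.1, 0.5, 0, 0, 0], [0.2, 1.3, 0.8, 0, 0, 0], [0.2, 1.4, 1, 0, 0, 0]]

```text
time_s: 11.2
tcp_pos: [0.6301, 0.0475, 0.0865]
ee_rot: [[0.379, -0.335, 0.863], [0.139, 0.942, 0.304], [-0.915, 0.005, 0.404]]
wrist_force: [-5.7, -5.7, 3.7]
gripper_width: 0.009
```

```bash
python3 go.py " -16,-42,15"
```

```text
t 11.2 tcp hatch [-30.  -44.6  15.5] F hatch [-5.  -3.5  6.4]
(-16.0, -42.0, 15.0) -> [0.03, 0.26, 1.4] [-0.007, -0.12, -0.029] world [0.641 0.054 0.092]
```

Call:
play_rows:
  plan:
    - [[0, 0.1, 0.4, 0, 0, 0], [0, 0.2, 0.8, 0, 0, 0], [0, 0.3, 1.2, 0, 0, 0], [0, 0.3, 1.6, 0, 0, 0], [0, 0.3, 1.8, 0, 0, 0]]

```text
time_s: 11.82
tcp_pos: [0.6407, 0.0556, 0.091]
ee_rot: [[0.37, -0.334, 0.867], [0.138, 0.942, 0.305], [-0.919, 0.007, 0.394]]
wrist_force: [-15.3, -1.3, 3.8]
gripper_width: 0.004
```

```bash
python3 go.py " -16,-42,15"
```

```text
t 11.825 tcp hatch [-16.6 -40.5  14.3] F hatch [-11.8   3.9   9.7]
(-16.0, -42.0, 15.0) -> [-0.07, -0.15, 0.06] [-0.013, -0.176, -0.037] world [0.641 0.054 0.092]
```

Same end point as on the left (x -16.6). Hold a touch more, then back off and look.

Call:
play_rows:
  plan:
    - [[0, 0, 0.2, 0, 0, 0], [0, 0, 0.2, 0, 0, 0]]

```text
time_s: 12.08
tcp_pos: [0.6407, 0.0556, 0.091]
ee_rot: [[0.367, -0.334, 0.868], [0.137, 0.943, 0.305], [-0.92, 0.007, 0.391]]
wrist_force: [-16.0, -0.9, 3.0]
gripper_width: 0.003
```

Call:
play_rows:
  plan:
    - [[0, 0, -1.5, 0, 0, 0], [-0.5, 0, -2.5, 0, 0, 0], [-4, 1, -3.5, 0, 0, 0], [-8, 3, -3, 0, 0, 0], [-10, 4.5, -1, 0, 0, 0]]

```text
time_s: 12.7
tcp_pos: [0.5872, 0.0833, 0.1865]
ee_rot: [[0.389, -0.336, 0.858], [0.143, 0.942, 0.304], [-0.91, 0.004, 0.414]]
wrist_force: [0.0, 1.0, -0.2]
gripper_width: 0.011
```

```bash
python3 look.py 14;python3 go.py " -60,0,170"
```

```text
left n 1028 rect c [ 0.  54.3] size [13.3 66.9] topz 29.0 turn rad 1.565
right n 937 rect c [  0.4 -54.6] size [12.9 65.7] topz 28.8 turn rad 1.570
t 12.75 tcp hatch [ -7.5   4.7 120.7] F hatch [2.8 0.6 1.2]
(-60.0, 0.0, 170.0) -> [-4.94, -0.42, -5.25] [0.02, 0.0, -0.03] world [0.528 0.059 0.214]
```

View pics/w14.png

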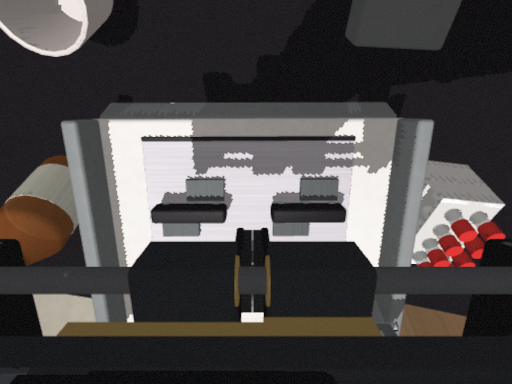

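Both bars lie across (left at col 308, right at col 190, row ~213), dropped 5 mm. I'll retreat, then check the cover and the bystanders.

Call:
play_rows:
  plan:
    - [[-1.5, 0, -2, 0, 0, 0], [-4, 0, -5, 0, 0, 0], [-7, 0, -9, 0, 0, 0], [-9, 0, -12, 0, 0, 0], [-9, 0, -12, 0, 0, 0]]

```text
time_s: 13.38
tcp_pos: [0.4485, 0.0332, 0.2176]
ee_rot: [[0.389, -0.336, 0.858], [0.144, 0.942, 0.304], [-0.91, 0.005, 0.414]]
wrist_force: [-0.2, 0.4, -0.0]
gripper_width: 0.005
```

```bash
python3 - <<'E'
from bars import *
for n in("top","scene"):
    p,d=r.capture(n);cv2.imwrite(f"pics/{n}15.png",p);P=pts(n,d)
    m=(d>0)&(P[...,0]>.35)&(P[...,0]<1.0)&(abs(P[...,1])<.45)&(P[...,2]>.012)&(P[...,2]<.2)
    k,l,st,ce=cv2.connectedComponentsWithStats(m.astype(np.uint8))
    for i in range(1,k):
        if 250<st[i,4]<3000: print(n,st[i],P[l==i].mean(0).round(3))
    q=(P.reshape(-1,3)-O)@R*1000
    if n=="scene":
        k=q[(abs(q[:,1])<120)&(q[:,2]>50)&(q[:,2]<112)&(q[:,0]>95)&(q[:,0]<140)]
        c=k.mean(0);nn=np.linalg.svd(k-c,full_matrices=False)[2][2];print(c,nn)
    else:
        h=q[(abs(q[:,1])<40)&(q[:,2]>45)&(q[:,2]<65)&(q[:,0]>50)&(q[:,0]<85)];print("handle",np.median(h,0),len(h));bars(P,p)
s=r.sense();print(s["time_s"],s["wrist_force"],s["joint_velocities"].round(1),s["tcp_pos"])
E
```

```text
top [293 115  31  36 830] [ 0.735 -0.097  0.106]
top [ 110  153   41   52 1553] [0.623 0.33  0.077]
top [289 204  28  28 329] [ 0.54  -0.095  0.053]
top [ 181  236   38   43 1069] [0.441 0.162 0.034]
handle [72.06646853 -0.42853305 56.70355995] 191
left n 151 rect c [ 1.2 54.5] size [64.7 14.5] topz 29.3 turn rad 1.566
right n 150 rect c [  1.7 -55.2] size [65.9 14.2] topz 29.1 turn rad 1.568
scene [222 155  25  31 621] [ 0.533 -0.085  0.047]
scene [ 324  251   51   67 1968] [0.642 0.344 0.075]
[115.13674136   3.47934773  80.94689313] [-0.99999532 -0.00271784  0.00140522]
13.475 [0.10625801 0.27827137 0.29729049] [-0.1  2.   0.9 -0.  -0.3 -0.1] [0.45054269 0.03402307 0.21744157]
```

View pics/top15.png

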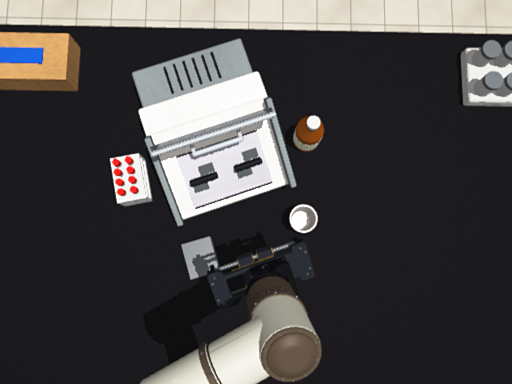

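```bash
python3 -c "
from station import r
print(r.finish_job())"
```

```text
the job is handed in; nothing more can be done
None
```

The cover is folded flat and both fasteners are locked. I handed the job in at 13.5 s, with the arm standing clear.

**What I did:** I pushed the cover up by its handle with the closed fingers until it hit its stop; it stopped moving at about 17 N. I then turned each fastener clockwise by pushing the lower end of its bar round to its stop, with at most about 25 N on the wrist.

**Last checks:**
- **Cover:** it stands square to the deck to within 0.2°, with the handle at x 72 mm against the expected 70. It stayed put after I let go.
- **Fasteners:** in both the wrist and top views the left bar is at 1.565 rad and the right bar at 1.57 rad. Both have dropped about 5 mm, with their tops at 29 mm instead of 34.
- **Things around it:** the bottle, rack and cup are within 1 mm of where they started. The slide box reads 2 mm off; the gripper partly hid it in that picture, and nothing touched it.

**What disagreed:** my first position for the analyser, from the top and scene cameras, was about 4 mm out along the slope and 2 mm across it. I corrected it from the wrist view of the bars before turning the fasteners.

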